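Set repaired rails out for the straightness check

ROBOT

A 6-joint arm with a two-finger parallel gripper is mounted at the origin on the work surface. World frame = base frame: x ahead of the robot, y to its left, z up, the work surface at z = 0. Lengths are in m, angles in rad, forces in N, time in s.
With the tool pointing down it reaches from about 0.35 to 0.8 m from the base axis. Payload 7.3 kg.
Tool frame: the origin (TCP) lies between the finger pads; the fingertips stand 25 mm ahead of it and the grasp point (between the pads) lies 6 mm ahead of it (r.tip_extent is the distance from the TCP to the fingertips, in m); z points along the fingers, y is the direction in which the jaws open and shut (so a half turn about z gives the same grasp; the last joint's range is limited). The gripper opens to 85 mm and grips with 20 to 120 N. Pads are 22 mm wide; open, the fingers measure 114 mm over their backs; the gripper's body (76 mm by 85 mm) begins 54 mm behind the grasp point. The pads swing forward as they close: fully open they stand 13 mm farther back than shut.
Start: joints at [0.988, 0.342, 1.524, -0, 1.275, -0.146], TCP at [0.222, 0.476, 0.256] pointing down, gripper open.
Joint ranges: [-2.53, 2.53], [-0.77, 2.02], [0.04, 2.7], [-1, 4.14], [0.28, 2.66], [-3.11, 3.11]. Speed limits (rad/s): [2.57, 2.57, 3.14, 3.14, 3.14, 3.14].

INTERFACE

Orientations are given as a unit quaternion [x, y, z, w].
In Python, from workcell import r, command_gripper, optics gives the robot as it stands. The module is installed in compiled form; this text tells all that it offers. Calls block until the motion is done:
- r.reach(position, orientation): joint-space move of the TCP to a pose.
- r.move_straight(position, orientation=None, speed=0.15, max_force=None): straight line of the TCP; orientation=None keeps the orientation; speed is the mean speed in m/s. With max_force (N) it stops when the force on the tool has changed by that much, and returns True; else False.
- r.movej(angles): joint-space move.
- command_gripper(opening, force=None): finger opening in m; force is the grip in N (None keeps the last); returns when the fingers have stopped.
- r.hold(seconds).
- r.solve_ik(position, orientation): joint angles nearest the present ones, or None.
- r.read_state(): the state.
- optics.get_image(name): name is "side" or "top"; returns (picture, depth): 400x640x3 uint8, red, green, blue; 400x640 float32, m along the optical axis (not along the pixel's ray), 0 where there is no reading.
- optics.camera_model(name): a dict with "K" (3x3 intrinsics, pixels), "k1" (the pictures are not rectified: a ray, as slopes to the right and down, at radius r is drawn at 1 + k1 r^2 times it, then the intrinsics apply), "R" (3x3) and "t" (3): a world point X has camera coordinates R X + t. Camera axes: x right, y down, z forward; pixel columns grow to the right and rows downward; lengths in m; the calibration is good to about 2 mm. A picture is of the moment at which its call begins. camera_model takes no time and is no camera call.
A pose or a line that the arm cannot do raises r.PlanningError and nothing moves.
- r.finish_job(): hands the job in, once; it reports no verdict.
The state is a dict: "time_s": time; "joint_positions": joint angles; "dq": joint speeds; "tau": joint torques, N m; "eef_pos": TCP position; "eef_rot": TCP orientation; "contact_force": force on the tool from outside, world axes, zero at the start; "torque": the same for the moment, N m; "grip_width": finger opening in m.
Only numpy, scipy, OpenCV 4.12 (cv2) and the standard library are available. Lean on these libraries where they do the work, as an engineer would, in place of code of your own. Each camera call takes 0.05 s, during which the arm holds its last target.

TASK

Slide the vise jaw wide open by its red post, then lift the rail out and lay it right way up, as it was clamped, on a free part of the green mat beside the rails already there, and slide the empty vise shut again. Give every rail on the mat its own straightedge: flat on the bench with its true edge (the dark-lined one, away from the yellow handle) flush along the rail's bare pale face, centred on the rail. Keep all rails on the mat, leave the other things on the bench where they are, and put right anything that gets knocked aside.

Things in the scene. Friction and masses are not known exactly. Their poses are not given: they have to be found in the camera images.
- mat: thin green rubber checking mat with white border lines, fixed flat on the bench, 220 (x) x 500 mm (y), 1 mm thick (rest things at z = 0). Origin: centre
- vise: low wooden slide-jaw vise fixed to the bench, base 20 mm thick, from x = -155 to +60 mm and 130 mm wide (y). Origin: under the clamped rail's seat, at bench height; the seat is the base's top, 20 mm up. The fixed jaw is a 10 mm high strip at x = +23 to +47 mm. The moving jaw on the -x side has a blue lip that reaches 10 mm over the top of the rail when shut
- jaw (a joint): moving jaw's position in m: 0 shut (44 mm rail clamped), grows as the jaw slides along the vise's own -x, 0.085 fully open; it stays where it is left
- jaw_post (a point): centre of the top of the red round post (22 mm diameter, standing 45 mm above the jaw's blue lip) by which the jaw is slid; top about 112 mm above the bench
- rail_a: furniture rail lying flat: block 150 long (x) x 44 wide (y) x 34 mm high, with a 10 mm stub tenon on each end (170 mm overall), 0.15-0.3 kg. Dark red-brown lacquer except its bare pale repaired face, the long side face at +y (22 mm from the centre; a 10 mm pale strip shows it on the top). Origin: centre of the underside; x along the length, z up. It starts clamped in the vise, along the vise's y
- rail_b: furniture rail lying flat: block 150 long (x) x 44 wide (y) x 34 mm high, with a 10 mm stub tenon on each end (170 mm overall), 0.15-0.3 kg. Dark red-brown lacquer except its bare pale repaired face, the long side face at +y (22 mm from the centre; a 10 mm pale strip shows it on the top). Origin: centre of the underside; x along the length, z up. It starts lying on the mat; may be absent
- rail_c: furniture rail lying flat: block 150 long (x) x 44 wide (y) x 34 mm high, with a 10 mm stub tenon on each end (170 mm overall), 0.15-0.3 kg. Dark red-brown lacquer except its bare pale repaired face, the long side face at +y (22 mm from the centre; a 10 mm pale strip shows it on the top). Origin: centre of the underside; x along the length, z up. It starts lying on the mat; may be absent
- rail_d: furniture rail lying flat: block 150 long (x) x 44 wide (y) x 34 mm high, with a 10 mm stub tenon on each end (170 mm overall), 0.15-0.3 kg. Dark red-brown lacquer except its bare pale repaired face, the long side face at +y (22 mm from the centre; a 10 mm pale strip shows it on the top). Origin: centre of the underside; x along the length, z up. It starts lying on the mat; may be absent
- edge_1: aluminium straightedge: flat blade 160 long (x) x 50 wide (y) x 8 mm thick with a yellow upright handle on it, 60 long (x) x 14 wide (y), centred 35 mm behind the true edge, its top 52 mm above the blade's underside. Origin: middle of the true edge (dark line), on the underside; the blade extends to +y from it, so the true edge faces -y; x along the edge, z up
- edge_2: aluminium straightedge: flat blade 160 long (x) x 50 wide (y) x 8 mm thick with a yellow upright handle on it, 60 long (x) x 14 wide (y), centred 35 mm behind the true edge, its top 52 mm above the blade's underside. Origin: middle of the true edge (dark line), on the underside; the blade extends to +y from it, so the true edge faces -y; x along the edge, z up
- edge_3: aluminium straightedge: flat blade 160 long (x) x 50 wide (y) x 8 mm thick with a yellow upright handle on it, 60 long (x) x 14 wide (y), centred 35 mm behind the true edge, its top 52 mm above the blade's underside. Origin: middle of the true edge (dark line), on the underside; the blade extends to +y from it, so the true edge faces -y; x along the edge, z up
- glue: bystander: white glue bottle, 48 mm diameter, 120 mm high. Origin: centre of the underside
- spray_can: bystander: red paint can, 60 mm diameter, 110 mm high. Origin: centre of the underside
- jar: bystander: amber jar, 70 mm diameter, 90 mm high. Origin: centre of the underside
- sanding_block: bystander: cork sanding block 100 x 60 x 35 mm. Origin: centre of the underside
- finial: bystander: turned red-brown wooden finial, 52 mm diameter, 74 mm high. Origin: centre of the underside
- brush: bystander: brush, lying. Origin: centre of the underside
There are look-alikes about, which are no part of the job. Leave any purple look-alike of the rail_a alone.

How it is judged:
On the way, in this order (a step that is already met when the one before it is completed fails the run):
1. the vise jaw is slid wide open (more than 65 mm) with the rail still in its seat (value of joint jaw above 0.065 m and horizontal distance between rail_a and vise below 0.05 m and height (world z) of rail_a below 0.035 m), for 0.2 s.
2. the rail from the vise lies flat on the mat (x of rail_a in the frame of mat between -0.06 and 0.06 m and y of rail_a in the frame of mat between -0.24 and 0.24 m and height (world z) of rail_a below 0.006 m and angle between rail_a's own z axis and vertical below 0.06 rad and linear speed of rail_a below 0.01 m/s), for 0.2 s.
At the end, for the whole second after the job is handed in: Jaw shut (under 12 mm); every rail flat and still on the mat (centre within 60 x 240 mm of the mat's), each with a straightedge flat on the bench, its true edge within 2.5 mm of the pale face, parallel within 0.03 rad, centred within 30 mm (all of step 2 and value of joint jaw below 0.012 m and ((y of edge_1 in the frame of rail_a between 0.019 and 0.0245 m and x of edge_1 in the frame of rail_a between -0.03 and 0.03 m and angle between the x axis of edge_1 and the x axis of rail_a, either way round below 0.03 rad and height (world z) of edge_1 below 0.005 m and angle between edge_1's own z axis and vertical below 0.05 rad and linear speed of edge_1 below 0.01 m/s) or (y of edge_2 in the frame of rail_a between 0.019 and 0.0245 m and x of edge_2 in the frame of rail_a between -0.03 and 0.03 m and angle between the x axis of edge_2 and the x axis of rail_a, either way round below 0.03 rad and height (world z) of edge_2 below 0.005 m and angle between edge_2's own z axis and vertical below 0.05 rad and linear speed of edge_2 below 0.01 m/s) or (y of edge_3 in the frame of rail_a between 0.019 and 0.0245 m and x of edge_3 in the frame of rail_a between -0.03 and 0.03 m and angle between the x axis of edge_3 and the x axis of rail_a, either way round below 0.03 rad and height (world z) of edge_3 below 0.005 m and angle between edge_3's own z axis and vertical below 0.05 rad and linear speed of edge_3 below 0.01 m/s)) and x of rail_b in the frame of mat between -0.06 and 0.06 m and y of rail_b in the frame of mat between -0.24 and 0.24 m and height (world z) of each of rail_b, rail_c, rail_d below 0.006 m and angle between each of rail_b, rail_c, rail_d's own z axis and vertical below 0.06 rad and linear speed of each of rail_b, rail_c, rail_d below 0.01 m/s and ((y of edge_1 in the frame of rail_b between 0.019 and 0.0245 m and x of edge_1 in the frame of rail_b between -0.03 and 0.03 m and angle between the x axis of edge_1 and the x axis of rail_b, either way round below 0.03 rad and height (world z) of edge_1 below 0.005 m and angle between edge_1's own z axis and vertical below 0.05 rad and linear speed of edge_1 below 0.01 m/s) or (y of edge_2 in the frame of rail_b between 0.019 and 0.0245 m and x of edge_2 in the frame of rail_b between -0.03 and 0.03 m and angle between the x axis of edge_2 and the x axis of rail_b, either way round below 0.03 rad and height (world z) of edge_2 below 0.005 m and angle between edge_2's own z axis and vertical below 0.05 rad and linear speed of edge_2 below 0.01 m/s) or (y of edge_3 in the frame of rail_b between 0.019 and 0.0245 m and x of edge_3 in the frame of rail_b between -0.03 and 0.03 m and angle between the x axis of edge_3 and the x axis of rail_b, either way round below 0.03 rad and height (world z) of edge_3 below 0.005 m and angle between edge_3's own z axis and vertical below 0.05 rad and linear speed of edge_3 below 0.01 m/s)) and x of rail_c in the frame of mat between -0.06 and 0.06 m and y of rail_c in the frame of mat between -0.24 and 0.24 m and ((y of edge_1 in the frame of rail_c between 0.019 and 0.0245 m and x of edge_1 in the frame of rail_c between -0.03 and 0.03 m and angle between the x axis of edge_1 and the x axis of rail_c, either way round below 0.03 rad and height (world z) of edge_1 below 0.005 m and angle between edge_1's own z axis and vertical below 0.05 rad and linear speed of edge_1 below 0.01 m/s) or (y of edge_2 in the frame of rail_c between 0.019 and 0.0245 m and x of edge_2 in the frame of rail_c between -0.03 and 0.03 m and angle between the x axis of edge_2 and the x axis of rail_c, either way round below 0.03 rad and height (world z) of edge_2 below 0.005 m and angle between edge_2's own z axis and vertical below 0.05 rad and linear speed of edge_2 below 0.01 m/s) or (y of edge_3 in the frame of rail_c between 0.019 and 0.0245 m and x of edge_3 in the frame of rail_c between -0.03 and 0.03 m and angle between the x axis of edge_3 and the x axis of rail_c, either way round below 0.03 rad and height (world z) of edge_3 below 0.005 m and angle between edge_3's own z axis and vertical below 0.05 rad and linear speed of edge_3 below 0.01 m/s)) and x of rail_d in the frame of mat between -0.06 and 0.06 m and y of rail_d in the frame of mat between -0.24 and 0.24 m and ((y of edge_1 in the frame of rail_d between 0.019 and 0.0245 m and x of edge_1 in the frame of rail_d between -0.03 and 0.03 m and angle between the x axis of edge_1 and the x axis of rail_d, either way round below 0.03 rad and height (world z) of edge_1 below 0.005 m and angle between edge_1's own z axis and vertical below 0.05 rad and linear speed of edge_1 below 0.01 m/s) or (y of edge_2 in the frame of rail_d between 0.019 and 0.0245 m and x of edge_2 in the frame of rail_d between -0.03 and 0.03 m and angle between the x axis of edge_2 and the x axis of rail_d, either way round below 0.03 rad and height (world z) of edge_2 below 0.005 m and angle between edge_2's own z axis and vertical below 0.05 rad and linear speed of edge_2 below 0.01 m/s) or (y of edge_3 in the frame of rail_d between 0.019 and 0.0245 m and x of edge_3 in the frame of rail_d between -0.03 and 0.03 m and angle between the x axis of edge_3 and the x axis of rail_d, either way round below 0.03 rad and height (world z) of edge_3 below 0.005 m and angle between edge_3's own z axis and vertical below 0.05 rad and linear speed of edge_3 below 0.01 m/s))); the robot touches nothing.
It fails at once if a bystander is moved more than 50 mm (distance of any of glue, spray_can, jar, sanding_block, finial, brush from where it was at the start of the episode above 0.05 m).
Of rail_b, rail_c, rail_d only 1 to 2 are there at a start; the rules pass over those that are not, and their reading is None.
At some moment in a run one of edge_1, edge_2, edge_3 may be knocked a few centimetres aside while the robot is not near it.
Once in a run the grip may slacken for a moment while it holds something.
It also fails if it takes over 208 s, if anything falls off the work surface, if the arm or the gripper's body presses on something with over 40 N, if the wrist force passes 120 N, or if a joint passes its speed limit or range.

## Working session

There is one attempt and no reset: what is moved stays moved. The work goes in short steps, each a Python script; the robot and the scene stay as the last script left them, time stands still between calls to the robot, and variables do not carry over. Pictures are saved under pics/ and viewed, and the job is handed in when it is done.

```bash
mkdir -p pics; ls
cat > h.py <<'E'
import numpy as np, cv2
from workcell import r, command_gripper, optics
def grab(n):
    im,d=optics.get_image(n); return im,d
def save(n,im,s=1.0):
    if s!=1: im=cv2.resize(im,None,fx=s,fy=s,interpolation=cv2.INTER_CUBIC)
    cv2.imwrite('pics/'+n,im[:,:,::-1])
E
python3 - <<'E'
from h import *
for n in ('top','side'):
    im,d=grab(n); save(n+'0.png',im,1.25); np.savez('/tmp/'+n+'0.npz',im=im,d=d)
    m=optics.camera_model(n); print(n,{k:np.round(v,4).tolist() for k,v in m.items()})
print(r.read_state()['time_s'])
E
```

```text
pics
top {'K': [[514.1878, 0.0, 325.1014], [0.0, 514.1878, 206.3059], [0.0, 0.0, 1.0]], 'k1': -0.0037, 'R': [[-0.0131, -0.9999, -0.0008], [-0.9836, 0.0131, -0.1797], [0.1797, -0.0015, -0.9837]], 't': [0.0147, 0.5885, 1.6416]}
side {'K': [[478.5204, 0.0, 317.1721], [0.0, 478.5204, 212.1423], [0.0, 0.0, 1.0]], 'k1': -0.0036, 'R': [[-0.9927, -0.1186, 0.0232], [-0.0881, 0.5789, -0.8106], [0.0827, -0.8067, -0.5851]], 't': [0.5639, 0.1066, 1.4267]}
0.1
```

View pics/top0.png

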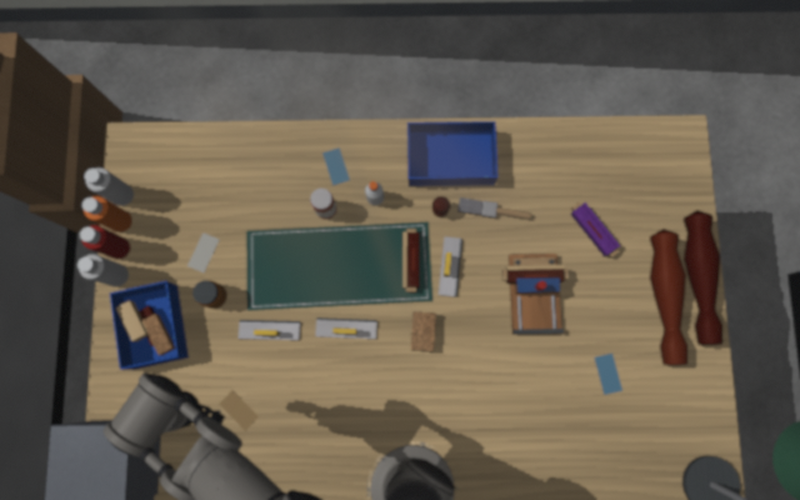

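View pics/side0.png

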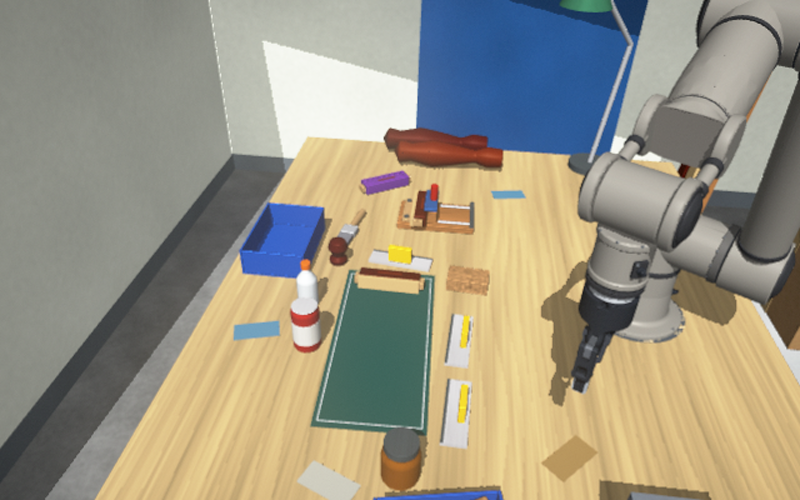

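Run:
```python
from h import *
z=np.load('/tmp/top0.npz');im=z['im'];
c=im[170:290,180:470]; save('crop0.png',cv2.convertScaleAbs(c,alpha=1.4),2.75)
s=np.load('/tmp/side0.npz')['im']
save('crop1.png',s[130:290,250:410],4)if 0 else save('crop1.png',s[130:300,240:410],3.5)
```

```text
(no output)
```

View pics/crop0.png

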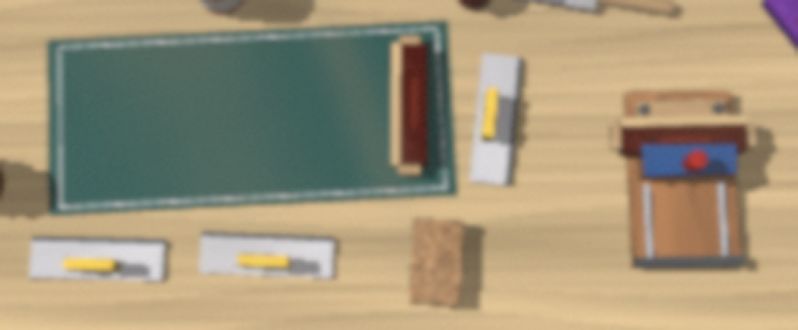

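View pics/crop1.png

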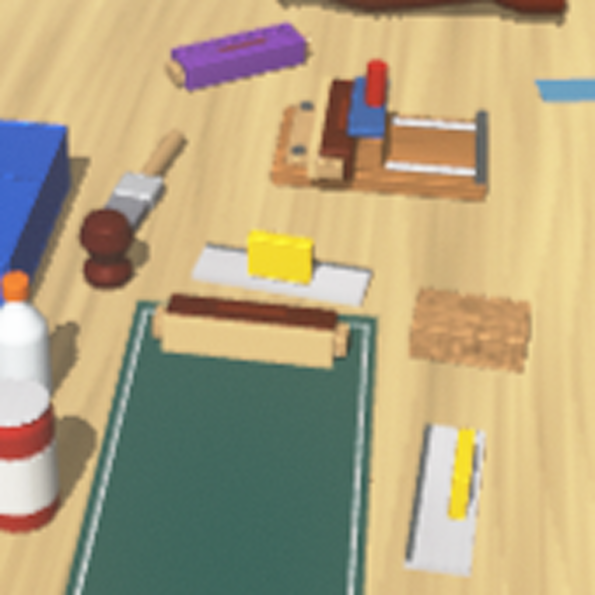

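```bash
cat >> h.py <<'E'
def p2w(n,uv,z):
    m=optics.camera_model(n);K,R,t,k=m['K'],np.array(m['R']),np.array(m['t']),m['k1']
    uv=np.atleast_2d(np.float64(uv)); xy=(uv-[K[0][2],K[1][2]])/[K[0][0],K[1][1]]
    s=xy.copy()
    for _ in range(5): s=xy/(1+k*(s**2).sum(1,keepdims=True))
    d=np.c_[s,np.ones(len(s))]@R; c=-R.T@t
    return (c+d*((z-c[2])/d[:,2])[:,None])[:,:2]
def w2p(n,X):
    m=optics.camera_model(n);K,R,t,k=m['K'],np.array(m['R']),np.array(m['t']),m['k1']
    X=np.atleast_2d(X)@R.T+t; s=X[:,:2]/X[:,2:]; s=s*(1+k*(s**2).sum(1,keepdims=True))
    return s*[K[0][0],K[1][1]]+[K[0][2],K[1][2]]
def cloud(n,d):
    m=optics.camera_model(n);K,R,t,k=m['K'],np.array(m['R']),np.array(m['t']),m['k1']
    v,u=np.mgrid[:400,:640]; xy=np.stack([(u-K[0][2])/K[0][0],(v-K[1][2])/K[1][1]],-1)
    s=xy.copy()
    for _ in range(5): s=xy/(1+k*(s**2).sum(-1,keepdims=True))
    P=np.dstack([s*d[...,None],d]); W=(P-t)@R; W[d==0]=np.nan
    return W
def blobs(n,mask,z,amin=15):
    c,l,st,ce=cv2.connectedComponentsWithStats(mask.astype(np.uint8),connectivity=4); out=[]
    for i in range(1,c):
        if st[i,4]<amin: continue
        v,u=np.nonzero(l==i); W=p2w(n,np.c_[u,v],z)
        (cx,cy),(w,h),a=cv2.minAreaRect((W*1000).astype(np.float32))
        mu=W.mean(0); C=np.cov((W-mu).T); e,V=np.linalg.eigh(C); ax=V[:,1]
        th=np.arctan2(ax[1],ax[0]); th=(th+np.pi/2)%np.pi-np.pi/2
        out.append(dict(px=ce[i].round(1),n=st[i,4],rect=np.round([cx,cy,w,h,a],1),mean=mu.round(4),th=round(np.degrees(th),2)))
    return out
def masks(im):
    hsv=cv2.cvtColor(im,cv2.COLOR_RGB2HSV); H,S,V=[hsv[...,i].astype(int) for i in range(3)]
    return dict(yellow=(H>20)&(H<32)&(S>170)&(V>120), green=(H>70)&(H<100)&(S>60)&(V<140),
      red=((H<6)|(H>174))&(S>180)&(V>110), maroon=((H<8)|(H>172))&(S>120)&(V<110), grey=(S<40)&(V>100), blue=(H>100)&(H<125)&(S>120))
E
python3 - <<'E'
from h import *
for n in ('top','side'):
  f=np.load(f'/tmp/{n}0.npz'); im,d=f['im'],f['d']; M=masks(im)
  roi=np.zeros((400,640),bool)
  if n=='top': roi[170:290,185:470]=1
  else: roi[140:380,180:400]=1
  print(n)
  for k,z in (('yellow',.052),('red',.112),('maroon',.034),('maroon',.054),('grey',.008),('green',.001),('blue',.067)):
    for b in blobs(n,M[k]&roi,z,25): print(k,z,b['px'],b['n'],b['rect'],b['mean'],b['th'])
f=np.load('/tmp/top0.npz');im=f['im'];W=cloud('top',f['d'])
for (u,v) in ((330,208),(333,208),(327,208),(429,228),(434,229),(429,218),(429,212),(360,212),(300,220)): print(u,v,im[v,u],W[v,u].round(4))
print(r.tip_extent)
E
```

```text
top
maroon 0.034 [330.5 207.4] 333 [588.4 -11.   23.5 138.9  89.1] [ 0.5883 -0.0112] -0.8
maroon 0.034 [425.9 219.1] 187 [ 538.1 -333.9  140.2   26.8   89.2] [ 0.5446 -0.3272] -87.5
maroon 0.054 [330.5 207.4] 333 [584.8 -10.8  23.2 137.3  89.1] [ 0.5847 -0.0109] -0.8
maroon 0.054 [425.9 219.1] 187 [ 535.1 -329.9  138.5   26.5   89.2] [ 0.5415 -0.3232] -87.5
grey 0.008 [391.  171.1] 36 [ 715.2 -219.    37.8   10.6   89.2] [ 0.7168 -0.2207] 85.39
grey 0.008 [359.  213.7] 442 [ 573.3 -108.8   46.4  161.3   82.8] [ 0.5702 -0.1073] -7.42
grey 0.008 [442.5 249.4] 66 [ 445.5 -382.8    7.9   83.5   89.9] [ 0.4457 -0.3827] -0.46
grey 0.008 [415.3 250. ] 61 [ 4.434e+02 -2.921e+02  8.350e+01  7.600e+00  2.000e-01] [ 0.4449 -0.292 ] -0.08
grey 0.008 [276.8 261.8] 579 [410.  169.5 160.7  48.   87.4] [0.4116 0.1697] 87.43
grey 0.008 [215.3 263.1] 581 [408.  374.2 163.4  49.   87.6] [0.4099 0.3739] 87.76
green 0.001 [315.3 197. ] 329 [620.4  47.2  53.7 125.6  83.1] [0.631  0.0397] 4.94
green 0.001 [256.3 215.2] 5327 [579.3 228.2 189.7 386.3   2.2] [0.5708 0.2403] -89.75
green 0.001 [336.6 223.6] 10
[... 2194 characters left out ...]
0.4726 0.234 ] -87.63
green 0.001 [272.7 313.8] 422 [677.8 229.8 147.6 485.8  20.7] [0.6407 0.3424] -74.62
blue 0.067 [343.9 162.9] 85 [ 510.6 -329.2  106.2   31.4   89.9] [ 0.5124 -0.3117] -79.94
blue 0.067 [224.6 192.4] 2546 [880.3 -82.7 165.7 327.5   1.8] [ 0.8725 -0.0701] -87.95
330 208 [79 34 26] [ 0.5859 -0.0094  0.0358]
333 208 [60 24 20] [ 0.5857 -0.0194  0.0359]
327 208 [66 33 25] [0.5858 0.0006 0.0373]
429 228 [90 44 53] [ 0.5073 -0.325   0.0876]
434 229 [124  42  40] [ 0.5006 -0.3356  0.1118]
429 218 [70 39 32] [ 0.5454 -0.334   0.0514]
429 212 [148 126  95] [ 0.5696 -0.3402  0.0261]
360 212 [126 111  76] [ 0.5679 -0.1076  0.0541]
300 220 [45 70 66] [ 0.5525  0.0924 -0.001 ]
0.025
```

Run:
```python
from h import *
f=lambda p,z: p2w('top',np.array(p)/2.75+[180,170]-0.3,z)
m=f([(50,40),(447,22),(455,193),(52,212)],0.001); print(m.round(4), m.mean(0))
print('base',f([(625,92),(737,92),(745,262),(634,262)],.02).round(4))
print('pale',f([(621,120),(748,118)],.054).round(4))
im=np.load('/tmp/top0.npz')['im']
save('vise0.png',cv2.convertScaleAbs(im[195:275,395:475],alpha=1.5),7)
s=np.load('/tmp/side0.npz')['im']; save('vise1.png',s[140:200,310:400],8)
```

```text
[[ 0.6809  0.4419]
 [ 0.6973 -0.0534]
 [ 0.4826 -0.0591]
 [ 0.4658  0.4327]] [0.58165173 0.19054343]
base [[ 0.6018 -0.2688]
 [ 0.6    -0.4059]
 [ 0.3928 -0.4039]
 [ 0.3946 -0.271 ]]
pale [[ 0.5615 -0.2571]
 [ 0.5619 -0.409 ]]
```

View pics/vise0.png

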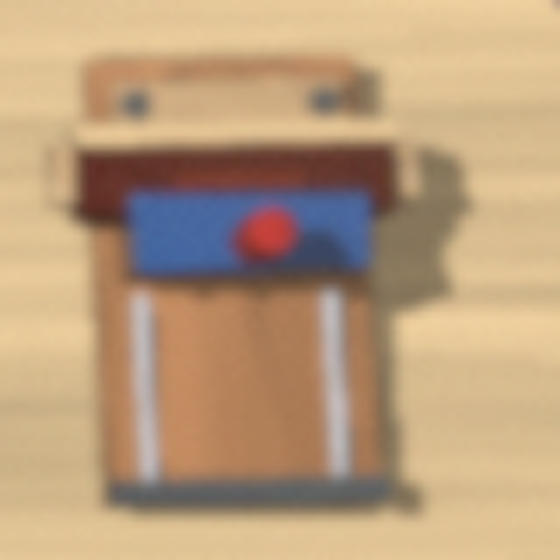

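View pics/vise1.png

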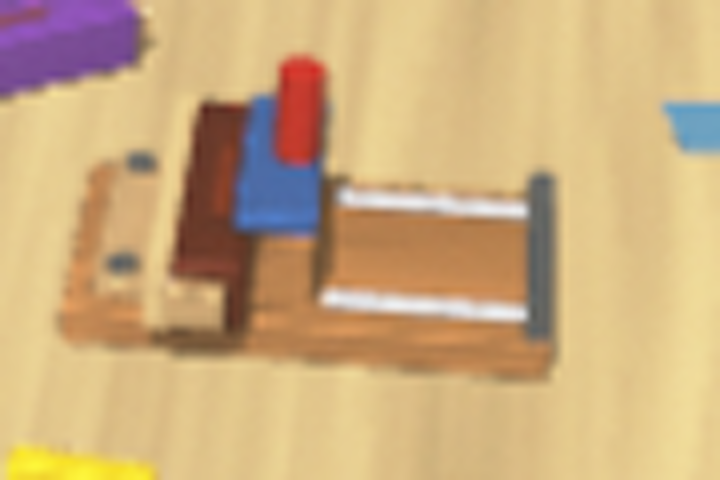

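```bash
cat >> h.py <<'E'
from scipy.spatial.transform import Rotation as Ro
def down(phi):
    "jaw direction phi deg"
    a=np.radians(phi); y=np.array([np.cos(a),np.sin(a),0]); z=np.array([0,0,-1.]); x=np.cross(y,z)
    return Ro.from_matrix(np.c_[x,y,z]).as_quat()
def st(msg=''):
    s=r.read_state(); print(msg,'t',round(s['time_s'],1),'tcp',np.round(s['eef_pos'],4),'q',np.round(s['joint_positions'],2),'F',np.round(s['contact_force'],1),'g',round(s['grip_width'],4))
E
python3 - <<'E'
from h import *
st()
for phi in (90,-90):
  for p in ((.503,-.335,.18),(.42,-.335,.1)):
    q=r.solve_ik(p,down(phi)); print(phi,p,None if q is None else np.round(q,2))
for phi in (0,180):
  for p in ((.543,-.335,.18),(.6,.12,.1),(.41,.17,.1)):
    q=r.solve_ik(p,down(phi)); print(phi,p,None if q is None else np.round(q,2))
E
```

```text
t 0.1 tcp [0.2219 0.4755 0.2557] q [ 0.99  0.34  1.52  0.    1.28 -0.15] F [-0.9  0.   0.2] g 0.0854
90 (0.503, -0.335, 0.18) [-0.71  0.55  1.4  -0.    1.19 -2.29]
90 (0.42, -0.335, 0.1) [-0.82  0.54  1.69 -0.    0.91 -2.39]
-90 (0.503, -0.335, 0.18) [-0.71  0.55  1.4  -0.    1.19  0.86]
-90 (0.42, -0.335, 0.1) [-0.82  0.54  1.69 -0.    0.91  0.75]
0 (0.543, -0.335, 0.18) [-0.67  0.61  1.3  -0.    1.23 -0.67]
0 (0.6, 0.12, 0.1) [ 0.07  0.65  1.47 -0.    1.02  0.07]
0 (0.41, 0.17, 0.1) [ 0.22  0.41  1.94 -0.    0.79  0.22]
180 (0.543, -0.335, 0.18) [-0.67  0.61  1.3  -0.    1.23  2.47]
180 (0.6, 0.12, 0.1) [ 0.07  0.65  1.47 -0.    1.02 -3.07]
180 (0.41, 0.17, 0.1) [ 0.22  0.41  1.94 -0.    0.79 -2.92]
```

Run:
```python
from h import *
r.reach([.503,-.335,.20],down(-90)); command_gripper(.06)
r.move_straight([.503,-.335,.100]); st('at post')
command_gripper(0.0,50); st('gripped')
hit=r.move_straight([.421,-.335,.100],speed=.08,max_force=60); st(hit)
command_gripper(.06); r.move_straight([.421,-.335,.2]); st()
for n in ('top','side'):
    im,d=grab(n); np.savez('/tmp/'+n+'1.npz',im=im,d=d)
    if n=='top': a=cv2.resize(cv2.convertScaleAbs(im[195:275,395:475],alpha=1.5),(400,400))
    else: b=cv2.resize(im[130:210,310:410],(400,320))
save('v2.png',np.hstack([a,np.vstack([b,np.zeros((80,400,3),np.uint8)])]))
```

```text
at post t 4.3 tcp [ 0.5034 -0.3354  0.1008] q [-0.71  0.64  1.49  0.    1.01  0.86] F [ 0.2 -0.1  0.2] g 0.0601
gripped t 4.7 tcp [ 0.5033 -0.335   0.101 ] q [-0.71  0.64  1.49  0.    1.01  0.86] F [-1.9  1.9  6. ] g 0.0205
False t 5.9 tcp [ 0.4211 -0.3354  0.101 ] q [-0.81  0.54  1.69 -0.    0.91  0.76] F [-1.   1.6  7.8] g 0.0206
 t 7.2 tcp [ 0.4206 -0.3346  0.1992] q [-0.81  0.42  1.58 -0.    1.15  0.76] F [ 1.2 -0.1 -0. ] g 0.0602
```

View pics/v2.png

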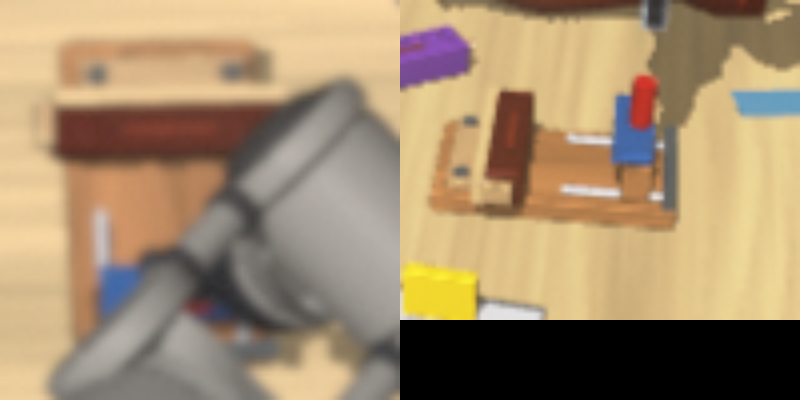

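Run:
```python
from h import *
f=np.load('/tmp/side1.npz');W=cloud('side',f['d'])
m=(abs(W[...,2]-.054)<.006)&(W[...,0]>.48)&(W[...,0]<.6)&(W[...,1]<-.22)&(W[...,1]>-.45)
P=W[m]; print(len(P),P.min(0),P.max(0),P.mean(0)); (c,s,a)=cv2.minAreaRect((P[:,:2]*1000).astype(np.float32)); print(c,s,a)
f=np.load('/tmp/top1.npz');W=cloud('top',f['d'])
m=(abs(W[...,2]-.054)<.008)&(W[...,0]>.48)&(W[...,0]<.6)&(W[...,1]<-.22)&(W[...,1]>-.45)
P=W[m]; print(len(P),P.min(0),P.max(0)); print(cv2.minAreaRect((P[:,:2]*1000).astype(np.float32)))
f=np.load('/tmp/top0.npz');W=cloud('top',f['d'])
for n,(u,v) in dict(can=(257,154),glue=(298,148),fin=(352,164),jar=(168,234)).items(): print(n,W[v,u].round(3))
```

```text
278 [ 0.51908266 -0.41458856  0.04806418] [ 0.56282162 -0.2446312   0.0593766 ] [ 0.54095927 -0.32435676  0.05447346]
(540.939697265625, -329.60858154296875) (43.73086166381836, 169.9521026611328) 0.012038116343319416
543 [ 0.51861333 -0.40758075  0.04614679] [ 0.56528438 -0.24810846  0.06183666]
((542.0782470703125, -327.85382080078125), (44.578800201416016, 159.98777770996094), 1.2872754335403442)
can [0.754 0.226 0.11 ]
glue [0.767 0.092 0.126]
fin [ 0.726 -0.084  0.071]
jar [0.498 0.509 0.093]
```

Run:
```python
from h import *
q=down(180)
r.reach([.5415,-.331,.2],q); command_gripper(.066)
print(r.move_straight([.5415,-.331,.057],speed=.1,max_force=12)); st('down')
command_gripper(.03,70); st('grip')
r.move_straight([.5415,-.331,.15],speed=.1); st('lift')
for n in ('side',):
    im,d=grab(n); save('lift.png',im[90:220,270:430],5)
```

```text
False
down t 10.6 tcp [ 0.5419 -0.3313  0.0577] q [-0.67  0.74  1.42  0.    0.98  2.47] F [-0.3  0.5 -0.2] g 0.0661
grip t 10.9 tcp [ 0.5419 -0.3313  0.0579] q [-0.67  0.74  1.42 -0.    0.98  2.47] F [-0.3  0.4  4.3] g 0.0427
lift t 12.0 tcp [ 0.5411 -0.3307  0.1491] q [-0.67  0.63  1.34  0.    1.17  2.47] F [-0.7 -0.6 -1.9] g 0.0429
```

View pics/lift.png

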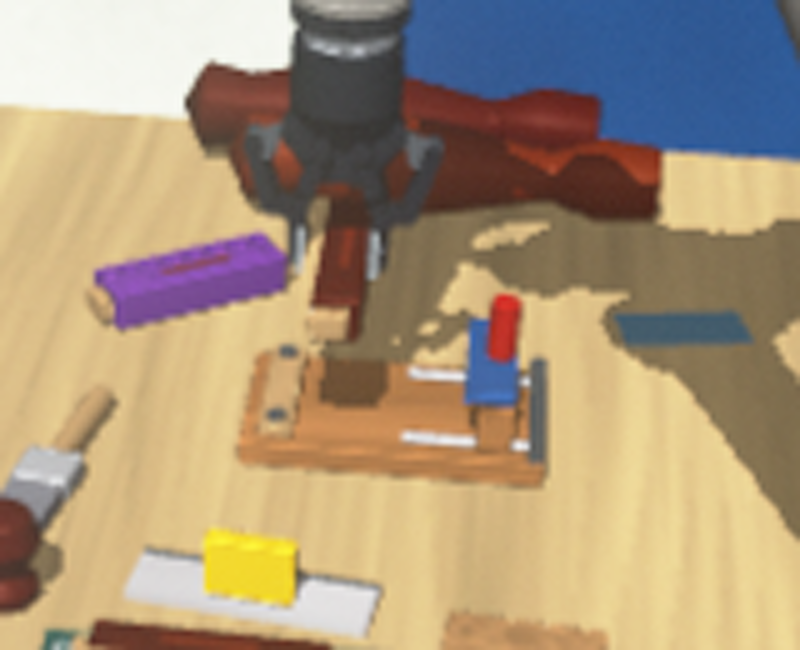

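Run:
```python
from h import *
r.reach([.50,-.10,.15],down(-90)); st('way')
r.reach([.588,.20,.13],down(0)); st('over')
im,d=grab('side'); save('over.png',im[170:330,200:400],4)
im,d=grab('top'); save('over2.png',im[140:300,180:380],4)
```

```text
way t 13.2 tcp [ 0.5004 -0.1005  0.15  ] q [-0.35  0.43  1.71 -0.    1.    1.22] F [-0.5  0.6 -1.7] g 0.0424
over t 14.4 tcp [0.5883 0.1987 0.1299] q [ 0.2   0.63  1.41 -0.    1.1   0.21] F [ 0.3 -0.  -1.7] g 0.0425
```

View pics/over.png

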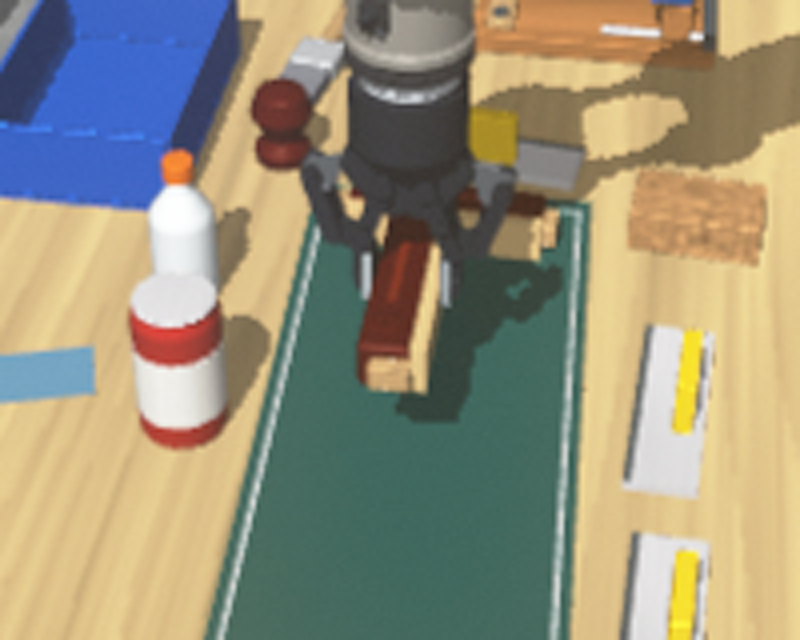

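Run:
```python
from h import *
print(r.move_straight([.588,.20,.036],speed=.06,max_force=8)); st('down')
im,d=grab('side'); save('dn.png',im[170:330,200:400],4)
command_gripper(.062); st('open'); r.hold(.3)
r.move_straight([.588,.20,.16]); st()
```

```text
True
down t 15.9 tcp [0.5879 0.1999 0.0379] q [ 0.2   0.75  1.48 -0.    0.92  0.2 ] F [ 0.3 -0.4  6. ] g 0.0424
open t 16.3 tcp [0.5867 0.1997 0.0362] q [ 0.2   0.75  1.48 -0.    0.92  0.2 ] F [-0.7 -0.3  0.4] g 0.0622
 t 17.6 tcp [0.5874 0.1999 0.159 ] q [ 0.2   0.6   1.37 -0.    1.17  0.2 ] F [ 0.8 -0.1  0.1] g 0.0621
```

View pics/dn.png

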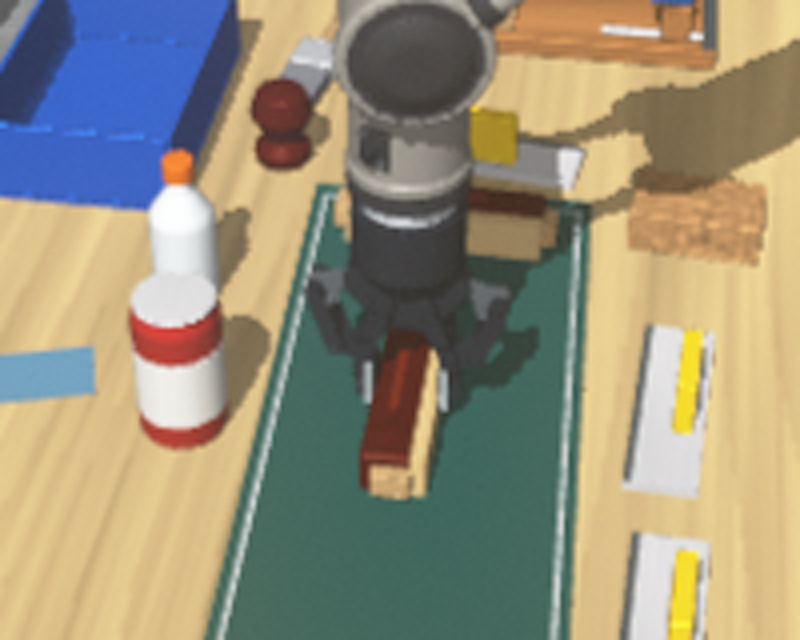

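Rail on the mat at about (400,410), pale face toward the robot. Now the vise: grip the post again and slide it shut.

Run:
```python
from h import *
r.reach([.421,-.335,.20],down(-90)); command_gripper(.06)
r.move_straight([.421,-.335,.100]); command_gripper(0.0,50); st('gripped')
hit=r.move_straight([.5035,-.335,.100],speed=.08,max_force=60); st(hit)
command_gripper(.06); r.move_straight([.503,-.335,.22]); st()
r.reach([.35,-.35,.3],down(-90))
for n in ('top','side'):
    im,d=grab(n); np.savez('/tmp/'+n+'2.npz',im=im,d=d); save(n+'2.png',im,1.25)
    W=cloud(n,d)
    for nm,lo,hi,z in (('a',(.53,.09),(.66,.31),.034),('b',(.48,-.06),(.69,.06),.034)):
        m=(abs(W[...,2]-z)<.007)&(W[...,0]>lo[0])&(W[...,0]<hi[0])&(W[...,1]>lo[1])&(W[...,1]<hi[1])
        P=W[m]; print(n,nm,len(P),P.mean(0).round(4),cv2.minAreaRect((P[:,:2]*1000).astype(np.float32)))
    for nm,lo,hi in (('e3',(.49,-.17),(.66,-.06)),('e1',(.36,.08),(.46,.26)),('e2',(.36,.28),(.46,.47))):
        for z in (.052,.008):
            m=(abs(W[...,2]-z)<(.007 if z>.03 else .0035))&(W[...,0]>lo[0])&(W[...,0]<hi[0])&(W[...,1]>lo[1])&(W[...,1]<hi[1])
            if z>.03 and m.sum()>4:
                P=W[m]; print(n,nm,z,len(P),P.mean(0).round(4),np.round(cv2.minAreaRect((P[:,:2]*1000).astype(np.float32))[0],1),np.round(cv2.minAreaRect((P[:,:2]*1000).astype(np.float32))[1:][0],1),cv2.minAreaRect((P[:,:2]*1000).astype(np.float32))[2])
    g=masks(im)['grey']
    roi=np.zeros((400,640),bool); roi[185:290,185:390]=1
    if n=='side': roi[:]=0; roi[195:380,290:400]=1
    for b in blobs(n,g&roi,.008,200): print('blade',b['px'],b['n'],b['rect'],b['mean'],b['th'])
```

```text
gripped t 21.1 tcp [ 0.4213 -0.3354  0.1009] q [-0.81  0.54  1.69 -0.    0.91  0.76] F [-0.6 -0.3  5.5] g 0.0209
False t 22.3 tcp [ 0.504  -0.3349  0.1009] q [-0.71  0.64  1.49  0.    1.01  0.86] F [0.4 1.4 6.3] g 0.0211
 t 23.7 tcp [ 0.5026 -0.3346  0.219 ] q [-0.71  0.52  1.35  0.    1.28  0.86] F [ 0.1 -0.3 -0.8] g 0.0602
top a 554 [0.5876 0.2002 0.0345] ((588.2100830078125, 200.84193420410156), (167.1127166748047, 45.31998062133789), 89.87271881103516)
top b 523 [ 0.5877 -0.006   0.0346] ((588.1263427734375, -6.137598037719727), (40.302799224853516, 170.23745727539062), 89.21016693115234)
top e3 0.052 69 [ 0.5731 -0.1019  0.0525] [ 573.  -102.2] [13.5 60.6] 82.66470336914062
top e1 0.052 74 [0.3845 0.2025 0.0524] [384.7 201.9] [55.6 13.9] 86.00062561035156
top e2 0.052 78 [0.3981 0.3728 0.052 ] [397.9 374.6] [59.4 13.4] 88.58879089355469
blade [359.  213.7] 446 [ 573.5 -108.7   46.8  160.8   83.2] [ 0.5705 -0.1074] -7.37
blade [215.5 263.1] 584 [408.  374.3 163.2  48.7  87.7] [0.41   0.3734] 87.65
blade [267.  266.7] 612 [394.3 202.7 162.2  49.   86.1] [0.3958 0.202 ] 86.08
side a 669 [0.5858 0.2099 0.0344] ((586.7645874023438, 203.28884887695312), (44.55519485473633, 171.8599090576172), 0.3900861442089081)
side b 510 [ 5.861e-01 -2.000e-04  3.410e-02] ((586.0050048828125, -3.560791015625), (51.61020278930664, 168.6608428955078), 89.2952880859375)
side e3 0.052 84 [ 0.5716 -0.0982  0.0509] [571.8 -99.3] [20.1 60.4] 82.68062591552734
side e1 0.052 91 [0.3833 0.2062 0.0522] [383.1 202.1] [64.  13.8] 86.43148040771484
side e2 0.052 129 [0.3972 0.3787 0.052 ] [397.  373.9] [64.7 14.1] 87.61317443847656
blade [320.6 208.8] 370 [ 572.  -109.7   58.4  159.7   83.3] [ 0.57   -0.1054] -6.08
blade [339.4 289.3] 266 [483.3 192.4 474.9  34.7  89.3] [0.4797 0.238 ] -88.72
blade [371.  283.6] 620 [393.8 203.4 166.7  48.9  86.3] [0.3971 0.2159] 89.06
blade [363.6 333.3] 875 [407.4 375.7 165.5  48.9  88. ] [0.4101 0.3874] -89.68
```

View pics/top2.png

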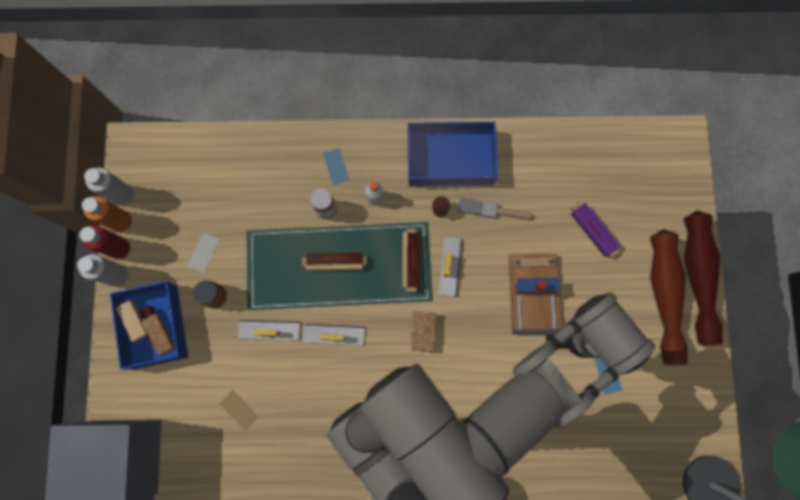

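View pics/side2.png

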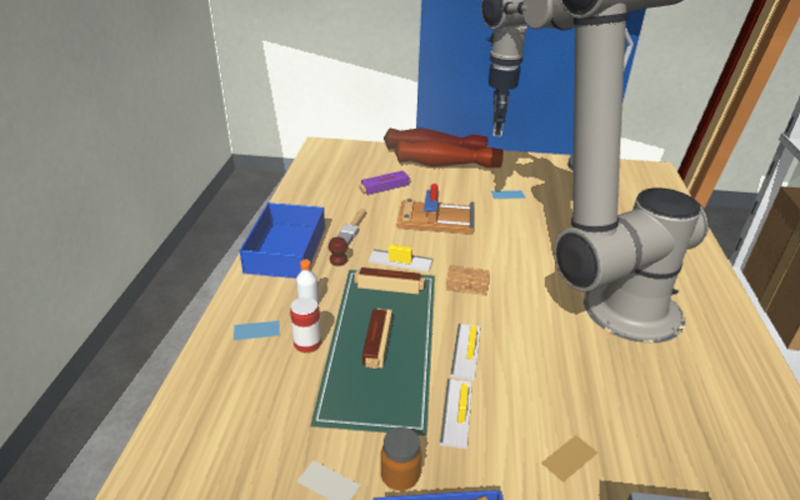

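Run:
```python
from h import *
r.reach([.384,.202,.18],down(-3.8)); command_gripper(.05)
print(r.move_straight([.384,.202,.040],speed=.1,max_force=12)); st('down')
command_gripper(0.0,50); st('grip')
r.move_straight([.384,.202,.065],speed=.08); st('lift')
r.move_straight([.515,.202,.065],down(0),speed=.1); st('over')
im,d=grab('side'); save('e1.png',im[170:330,240:400],4)
```

```text
False
down t 28.4 tcp [0.3843 0.2021 0.0404] q [0.31 0.51 2.02 0.   0.62 0.37] F [ 0.7 -0.9  0.3] g 0.0499
grip t 28.8 tcp [0.3842 0.2021 0.0404] q [0.31 0.51 2.02 0.   0.62 0.37] F [-0.4 -0.   4.7] g 0.0134
lift t 29.2 tcp [0.3839 0.202  0.0649] q [ 0.31  0.46  2.   -0.    0.68  0.37] F [ 0.5 -0.1 -2.4] g 0.0134
over t 30.7 tcp [0.5144 0.202  0.0649] q [0.24 0.61 1.67 0.   0.86 0.24] F [ 1.1  0.2 -2. ] g 0.0135
```

View pics/e1.png

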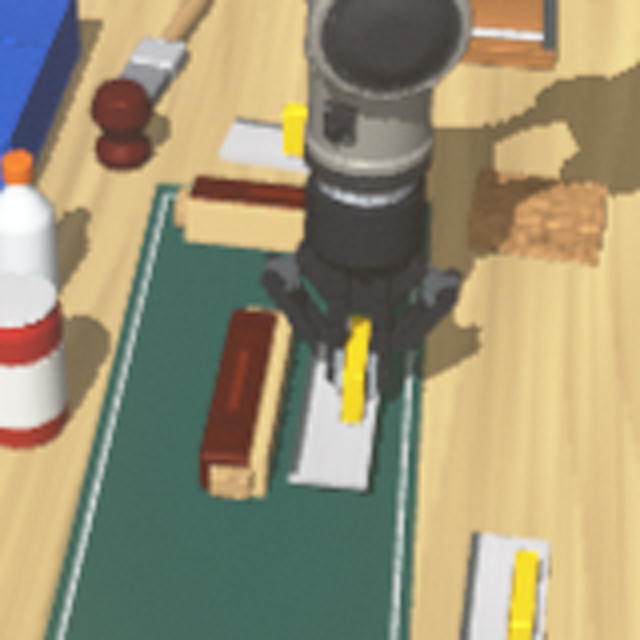

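Run:
```python
from h import *
print(r.move_straight([.515,.202,.0385],speed=.03,max_force=7)); st('low')
z=r.read_state()['eef_pos'][2]
F0=r.read_state()['contact_force']
r.move_straight([.5255,.202,z],speed=.03); st('near')
r.move_straight([.5335,.202,z],speed=.015); st('pushed')
r.hold(.3); st()
im,d=grab('side'); save('e2.png',im[190:310,260:380],5)
command_gripper(.028); st('open')
r.move_straight([.5335,.202,.16],speed=.12)
im,d=grab('side'); save('e3.png',im[190:310,260:380],5)
```

```text
True
low t 31.5 tcp [0.5147 0.2019 0.0404] q [ 0.24  0.65  1.69 -0.    0.81  0.24] F [-0.9 -0.5  4.3] g 0.0138
near t 32.0 tcp [0.5262 0.202  0.0404] q [ 0.23  0.66  1.65 -0.    0.82  0.23] F [0.9 0.4 0.5] g 0.013
pushed t 32.7 tcp [0.5315 0.202  0.0406] q [0.23 0.67 1.63 0.   0.84 0.23] F [-7.4  0.1  8.6] g 0.0134
 t 33.0 tcp [0.5314 0.202  0.0406] q [0.23 0.67 1.63 0.   0.84 0.23] F [-6.5 -0.6  8.4] g 0.0138
open t 33.4 tcp [0.5336 0.202  0.0402] q [ 0.23  0.67  1.63 -0.    0.84  0.23] F [ 0.6 -0.2 -0.2] g 0.0276
```

View pics/e2.png

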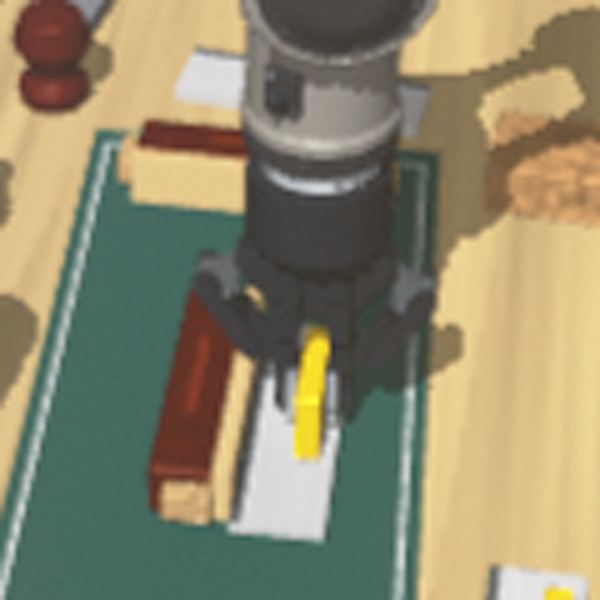

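View pics/e3.png

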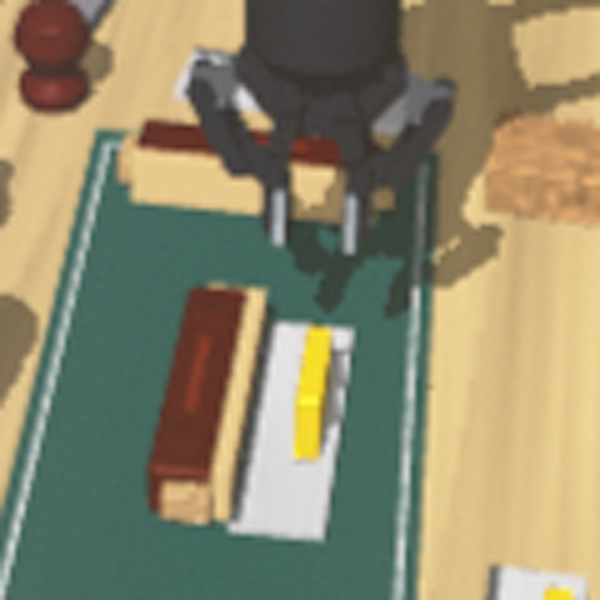

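Run:
```python
from h import *
r.reach([.5725,-.1005,.18],down(-97.3)); command_gripper(.05)
print(r.move_straight([.5725,-.1005,.040],speed=.1,max_force=12)); st('down')
command_gripper(0.0,50); st('grip')
r.move_straight([.5725,-.1005,.115],speed=.1); st('lift')
r.move_straight([.588,.075,.115],down(-90.75),speed=.12); st('over')
im,d=grab('side'); save('f1.png',im[150:310,240:400],4)
```

```text
False
down t 37.6 tcp [ 0.5729 -0.1006  0.0407] q [-0.31  0.69  1.6   0.    0.85  1.39] F [-0.2 -0.8  0. ] g 0.0498
grip t 38.0 tcp [ 0.5728 -0.1006  0.0404] q [-0.31  0.69  1.6  -0.    0.85  1.39] F [ 0.  -0.1  2.7] g 0.0135
lift t 38.9 tcp [ 0.572  -0.1004  0.1143] q [-0.31  0.59  1.55 -0.    1.01  1.39] F [ 0.4  0.4 -1.8] g 0.0135
over t 40.6 tcp [0.588  0.0743 0.115 ] q [-0.    0.6   1.51 -0.    1.03  1.58] F [ 0.2  0.5 -1.2] g 0.0133
```

View pics/f1.png

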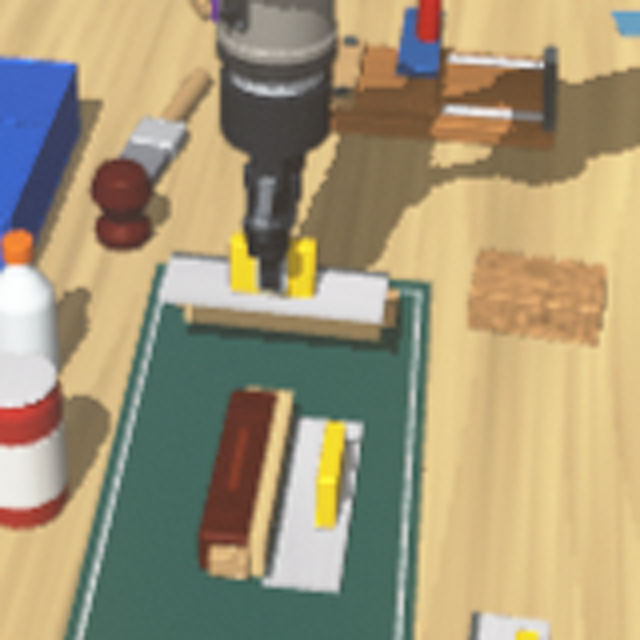

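Run:
```python
from h import *
r.move_straight([.588,.072,.055],speed=.08)
print(r.move_straight([.588,.072,.0385],speed=.03,max_force=7)); st('low')
z=r.read_state()['eef_pos'][2]
r.move_straight([.588,.058,z],speed=.03); st('near')
r.move_straight([.588,.0485,z],speed=.015); st('pushed')
r.hold(.3); command_gripper(.028); st('open')
r.move_straight([.588,.0485,.16],speed=.12)
r.reach([.40,-.35,.30],down(-90)); st()
for n in ('top','side'):
    im,d=grab(n); np.savez('/tmp/'+n+'3.npz',im=im,d=d)
    save(n+'3.png',im,1.25); 
    if n=='side': save('side3c.png',im[210:320,250:370],5)
    else: save('top3c.png',cv2.convertScaleAbs(im[175:255,200:360],alpha=1.4),5)
    W=cloud(n,d)
    for nm,lo,hi,z in (('a',(.53,.09),(.66,.31),.034),('b',(.48,-.06),(.69,.06),.034)):
        m=(abs(W[...,2]-z)<.007)&(W[...,0]>lo[0])&(W[...,0]<hi[0])&(W[...,1]>lo[1])&(W[...,1]<hi[1])
        P=W[m]; print(n,nm,len(P),P.mean(0).round(4),cv2.minAreaRect((P[:,:2]*1000).astype(np.float32)))
    for nm,lo,hi in (('e1',(.45,.1),(.6,.3)),('e3',(.5,-.0),(.66,.09))):
        m=(abs(W[...,2]-.052)<.007)&(W[...,0]>lo[0])&(W[...,0]<hi[0])&(W[...,1]>lo[1])&(W[...,1]<hi[1])
        P=W[m]; print(n,nm,len(P),P.mean(0).round(4),cv2.minAreaRect((P[:,:2]*1000).astype(np.float32)))
```

```text
True
low t 42.0 tcp [0.5878 0.0721 0.0404] q [-0.01  0.7   1.57  0.    0.87  1.58] F [-1.   0.3  4.5] g 0.0134
near t 42.6 tcp [0.5882 0.0572 0.0404] q [-0.03  0.7   1.57 -0.    0.87  1.55] F [-0.4 -1.6  2. ] g 0.0136
pushed t 43.4 tcp [0.5879 0.0485 0.0404] q [-0.05  0.7   1.57  0.    0.87  1.54] F [0.  2.4 3. ] g 0.0137
open t 44.0 tcp [0.5878 0.0481 0.0401] q [-0.05  0.7   1.57 -0.    0.87  1.54] F [0.2 0.8 0.1] g 0.0281
 t 46.8 tcp [ 0.4005 -0.3493  0.2996] q [-0.86  0.32  1.43  0.    1.39  0.71] F [-0.2 -0.5  0.3] g 0.0284
top a 560 [0.5883 0.2007 0.0343] ((587.7266845703125, 199.41090393066406), (170.34295654296875, 45.445640563964844), 89.18085479736328)
top b 544 [ 0.5882 -0.009   0.0345] ((588.452392578125, 11.99215316772461), (83.00721740722656, 169.9722137451172), 88.98260498046875)
top e1 81 [0.5344 0.1986 0.0516] ((549.1007080078125, 184.97512817382812), (83.40311431884766, 68.59282684326172), 74.95545196533203)
top e3 67 [0.589  0.0485 0.052 ] ((588.9985961914062, 48.46397399902344), (10.100796699523926, 58.298789978027344), 89.531494140625)
side a 672 [0.5853 0.2092 0.0343] ((570.1815795898438, 201.88992309570312), (78.6373519897461, 171.2366485595703), 0.35517629981040955)
side b 573 [0.5858 0.0038 0.0343] ((586.301025390625, 13.551895141601562), (167.88377380371094, 91.00369262695312), 0.3764567971229553)
side e1 89 [0.5298 0.2067 0.0521] ((530.0033569335938, 205.16961669921875), (13.75849723815918, 62.28068161010742), 0.10821131616830826)
side e3 93 [0.5863 0.0511 0.0514] ((587.1959228515625, 50.82467269897461), (59.29644012451172, 20.585046768188477), 3.0559275150299072)
```

View pics/top3c.png

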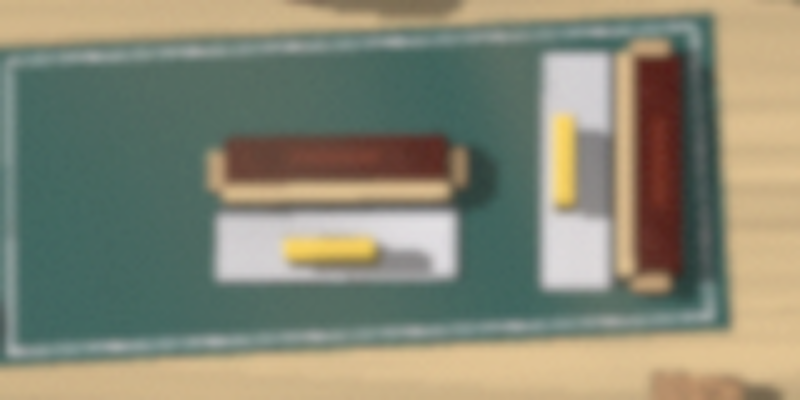

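View pics/side3c.png

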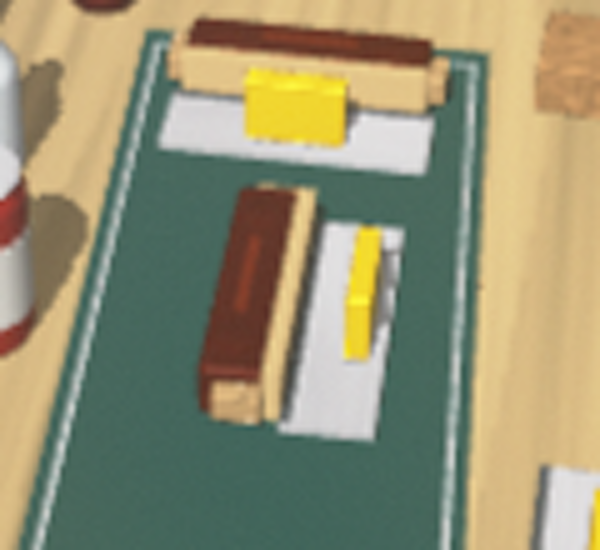

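View pics/side3.png

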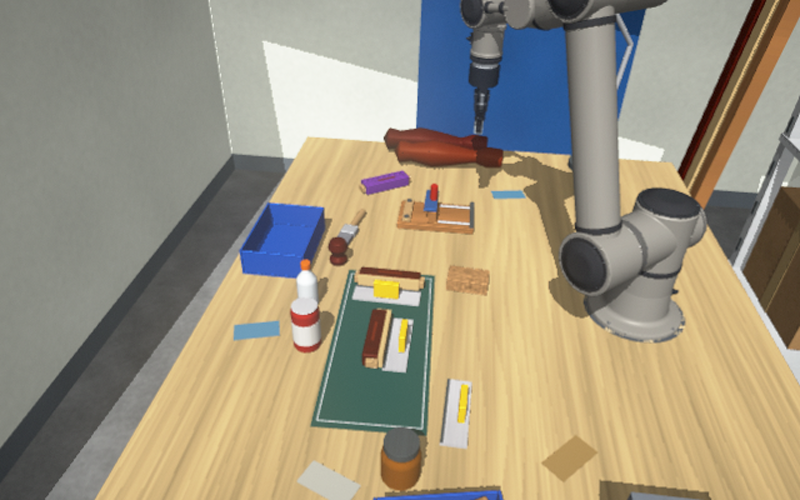

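```bash
cat > gap.py <<'E'
from h import *
from scipy.ndimage import map_coordinates
def prof(n,im,o,dirv,z,s):
    X=np.c_[o[0]+dirv[0]*s,o[1]+dirv[1]*s,np.full(len(s),z)]; p=w2p(n,X)
    return np.stack([map_coordinates(im[...,c].astype(float),[p[:,1],p[:,0]],order=1) for c in range(3)],1)
def cross(s,v,lo,hi):
    # position of steepest edge between lo,hi via half-level crossing
    m=(s>=lo)&(s<=hi); ss,vv=s[m],v[m]; h=(vv.max()+vv.min())/2
    g=np.nonzero(np.diff(np.sign(vv-h)))[0]
    if not len(g): return np.nan
    i=g[0]; return ss[i]+(h-vv[i])/(vv[i+1]-vv[i])*(ss[i+1]-ss[i])
def gap(n,im,c,th):
    "rail centre c; th deg rail +y direction (out of pale face)"
    a=np.radians(th); out=np.array([np.cos(a),np.sin(a)]); al=np.array([-out[1],out[0]])
    s=np.arange(-.05,.12,.0005); R=[]
    for t in list(range(-70,-34,4))+list(range(36,72,4)):
        o=np.array(c)+al*t/1000
        A=prof(n,im,o,out,.034,s); B=prof(n,im,o,out,.008,s)
        b=cross(s,A[:,1],.000,.020)       # maroon -> pale at +12
        e=cross(s,(B[:,0]),.060,.085)   # white -> green at 72+gap
        R.append((t,b*1e3,e*1e3,(e-b)*1e3-60))
    R=np.array(R); ok=np.isfinite(R[:,3])
    R=R[ok]; k=np.polyfit(R[:,0],R[:,3],1); kb=np.polyfit(R[:,0],R[:,1],1); ke=np.polyfit(R[:,0],R[:,2],1)
    print(n,'gap med',np.median(R[:,3]).round(2),'sd',R[:,3].std().round(2),'slope mrad',(k[0]*1e3).round(1),'rail',(kb[0]*1e3).round(1),kb[1].round(2),'edge',(ke[0]*1e3).round(1),ke[1].round(2))
    return R
E
python3 - <<'E'
from gap import *
for n in ('top','side'):
    im=np.load(f'/tmp/{n}3.npz')['im']
    dx=(0,0) if n=='top' else (-.002,.003)
    R=gap(n,im,(.5877+dx[0],.2007+dx[1]),180)
    R2=gap(n,im,(.588+dx[0],-.0085+dx[1]),89.2)
    print(R[::4].round(1).tolist())
E
```

```text
top gap med 2.4 sd 1.23 slope mrad 17.1 rail -4.6 8.44 edge 12.5 71.76
top gap med 3.17 sd 0.5 slope mrad 7.1 rail -1.8 10.78 edge 5.3 73.86
[[-70.0, 8.6, 70.9, 2.3], [-54.0, 8.7, 71.0, 2.3], [-38.0, 8.8, 71.2, 2.3], [48.0, 8.2, 73.1, 4.9], [64.0, 8.2, 71.1, 2.8]]
side gap med 0.78 sd 2.29 slope mrad -8.9 rail -4.3 8.98 edge -13.2 69.25
side gap med 9.18 sd 0.71 slope mrad 2.1 rail -2.4 4.95 edge -0.3 74.04
[[-70.0, 9.6, 69.7, 0.1], [-54.0, 9.1, 69.9, 0.8], [-38.0, 9.0, 70.1, 1.1], [48.0, 9.0, 70.8, 1.8], [64.0, 8.5, 69.7, 1.2]]
```

Run:
```python
from h import *
r.reach([.531,.202,.16],down(0)); command_gripper(.028)
print(r.move_straight([.531,.202,.042],speed=.08,max_force=10)); st('down')
command_gripper(0.0,50); st('grip')
for x in (.533,.535,.537,.539):
    r.move_straight([x,.202,.042],speed=.012); st('push')
r.hold(.3); st(); command_gripper(.028); st('open')
r.move_straight([.539,.202,.16],speed=.12)
r.reach([.40,-.35,.30],down(-90)); st()
from gap import gap
for n in ('top','side'):
    im,d=grab(n); np.savez('/tmp/'+n+'4.npz',im=im,d=d)
    if n=='side': save('side4c.png',im[210:320,250:370],5)
    else: save('top4c.png',cv2.convertScaleAbs(im[175:255,200:360],alpha=1.4),5)
    W=cloud(n,d)
    P=W[(abs(W[...,2]-.034)<.007)&(W[...,0]>.55)&(W[...,0]<.67)&(W[...,1]>.1)&(W[...,1]<.31)]; print(n,'a',P.mean(0).round(4),cv2.minAreaRect((P[:,:2]*1000).astype(np.float32)))
    P=W[(abs(W[...,2]-.052)<.006)&(W[...,0]>.5)&(W[...,0]<.56)&(W[...,1]>.1)&(W[...,1]<.31)]; print(n,'e',P.mean(0).round(4),cv2.minAreaRect((P[:,:2]*1000).astype(np.float32)))
```

```text
False
down t 50.9 tcp [0.5313 0.2021 0.0425] q [ 0.23  0.67  1.64 -0.    0.83  0.23] F [-0.  -0.2 -0.3] g 0.0282
grip t 51.1 tcp [0.5312 0.2021 0.0425] q [0.23 0.67 1.64 0.   0.83 0.23] F [-1.4  0.1  3.9] g 0.0128
push t 51.5 tcp [0.5314 0.2021 0.0426] q [0.23 0.67 1.64 0.   0.84 0.23] F [-8.   0.1 10.9] g 0.0135
push t 51.8 tcp [0.5323 0.2021 0.0427] q [0.23 0.67 1.63 0.   0.84 0.23] F [-11.   -0.6  14.7] g 0.0134
push t 52.1 tcp [0.5344 0.2021 0.0427] q [0.23 0.67 1.63 0.   0.85 0.23] F [-11.8  -0.7  13.8] g 0.0137
push t 52.4 tcp [0.5364 0.2021 0.0427] q [0.23 0.68 1.62 0.   0.85 0.23] F [-12.2  -1.5  14.5] g 0.0132
 t 52.7 tcp [0.5364 0.2021 0.0427] q [0.23 0.68 1.62 0.   0.85 0.23] F [-11.7   0.   14.9] g 0.0134
open t 53.0 tcp [0.5392 0.2019 0.0418] q [ 0.23  0.68  1.62 -0.    0.84  0.23] F [-0.1 -0.3 -1. ] g 0.0283
 t 56.2 tcp [ 0.4005 -0.3493  0.2998] q [-0.86  0.32  1.43  0.    1.39  0.71] F [-0.6  0.6  0. ] g 0.028
top a [0.5928 0.2    0.0346] ((594.0089721679688, 200.83493041992188), (166.86004638671875, 45.364078521728516), 89.82645416259766)
top e [0.5366 0.2024 0.0519] ((536.292724609375, 201.923095703125), (58.85314178466797, 13.816339492797852), 89.75792694091797)
side a [0.5914 0.2095 0.0345] ((592.2147827148438, 203.10885620117188), (44.30467987060547, 172.00885009765625), 0.24504536390304565)
side e [0.535  0.2074 0.0521] ((535.3917846679688, 205.7650146484375), (13.91726303100586, 61.351810455322266), 0.12457302957773209)
```

View pics/side4c.png

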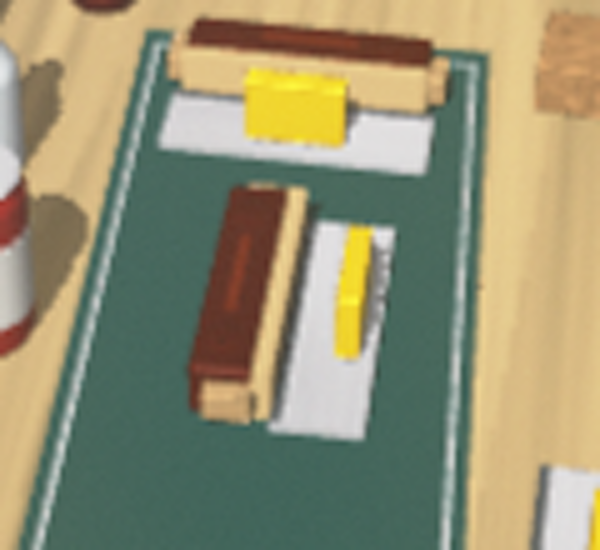

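View pics/top4c.png

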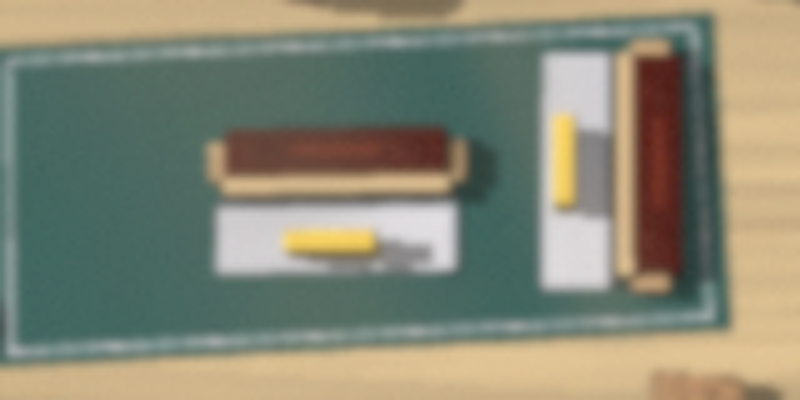

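Run:
```python
from h import *
for n in ('top','side'):
    f=np.load(f'/tmp/{n}4.npz'); W=cloud(n,f['d'])
    for nm,z,t,lo,hi in (('b',.034,.007,(.48,-.06),(.69,.025)),('eb',.052,.006,(.5,.03),(.68,.08)),('a',.034,.007,(.56,.1),(.67,.31)),('ea',.052,.006,(.5,.1),(.56,.31))):
        P=W[(abs(W[...,2]-z)<t)&(W[...,0]>lo[0])&(W[...,0]<hi[0])&(W[...,1]>lo[1])&(W[...,1]<hi[1])]
        print(n,nm,len(P),cv2.minAreaRect((P[:,:2]*1000).astype(np.float32)),np.percentile(P[:,:2],[2,98],axis=0).round(4).tolist())
    # blade tilt
    for nm,lo,hi in (('ea',(.49,.12),(.565,.28)),('eb',(.51,.02),(.665,.07))):
        Q=W[(W[...,0]>lo[0])&(W[...,0]<hi[0])&(W[...,1]>lo[1])&(W[...,1]<hi[1])&(abs(W[...,2]-.008)<.008)]
        print(nm,len(Q),np.median(Q[:,2]).round(4),np.linalg.lstsq(np.c_[Q[:,:2]-Q[:,:2].mean(0),np.ones(len(Q))],Q[:,2],rcond=None)[0].round(4))
```

```text
top b 531 ((587.3631591796875, -9.507272720336914), (40.41483688354492, 170.31996154785156), 89.18055725097656) [[0.5152, -0.03], [0.6611, 0.011]]
top eb 59 ((588.3026123046875, 48.425479888916016), (10.080479621887207, 56.882896423339844), 89.33821105957031) [[0.5604, 0.0434], [0.6166, 0.0536]]
top a 545 ((594.0089721679688, 200.83493041992188), (166.86004638671875, 45.364078521728516), 89.82645416259766) [[0.5719, 0.127], [0.6138, 0.275]]
top ea 74 ((536.292724609375, 201.923095703125), (58.85314178466797, 13.816339492797852), 89.75792694091797) [[0.5294, 0.1752], [0.543, 0.2309]]
ea 755 0.007 [0.0857 0.0013 0.0071]
eb 531 0.0085 [-0.0006 -0.0441  0.0082]
side b 494 ((587.166015625, -8.286848068237305), (169.21060180664062, 52.07475662231445), 1.0203874111175537) [[0.5131, -0.0288], [0.662, 0.0155]]
side eb 93 ((587.3067016601562, 50.32611083984375), (17.97593879699707, 59.7173957824707), 88.54187774658203) [[0.5581, 0.0418], [0.6152, 0.0583]]
side a 655 ((592.2147827148438, 203.10885620117188), (44.30467987060547, 172.00885009765625), 0.24504536390304565) [[0.5705, 0.1288], [0.6129, 0.2791]]
side ea 89 ((535.3917846679688, 205.7650146484375), (13.91726303100586, 61.351810455322266), 0.12457302957773209) [[0.5286, 0.1759], [0.5421, 0.2333]]
ea 914 0.0068 [0.1198 0.004  0.0061]
eb 505 0.0081 [-0.0017 -0.0997  0.0077]
```

Run:
```python
from h import *
r.reach([.588,.0485,.16],down(-90.75)); command_gripper(.028)
print(r.move_straight([.588,.0485,.042],speed=.08,max_force=10)); st('down')
command_gripper(0.0,50); st('grip')
for y in (.0475,.0465,.0455,.0445):
    r.move_straight([.588,y,.042],speed=.012); st('push')
r.hold(.3); command_gripper(.028); st('open')
r.move_straight([.588,.0445,.16],speed=.12)
r.reach([.40,-.35,.30],down(-90)); st()
for n in ('top','side'):
    im,d=grab(n); np.savez('/tmp/'+n+'5.npz',im=im,d=d); W=cloud(n,d); save(n+'5.png',im,1.25)
    if n=='side': save('side5c.png',im[210:320,250:370],5)
    for nm,z,t,lo,hi in (('b',.034,.007,(.48,-.06),(.69,.025)),('eb',.052,.006,(.5,.03),(.68,.08)),('a',.034,.007,(.56,.1),(.67,.31)),('ea',.052,.006,(.5,.1),(.56,.31))):
        P=W[(abs(W[...,2]-z)<t)&(W[...,0]>lo[0])&(W[...,0]<hi[0])&(W[...,1]>lo[1])&(W[...,1]<hi[1])]
        print(n,nm,len(P),P.mean(0).round(4),cv2.minAreaRect((P[:,:2]*1000).astype(np.float32)))
```

```text
False
down t 59.9 tcp [0.5884 0.0485 0.0425] q [-0.05  0.7   1.57 -0.    0.87  1.54] F [ 0.8 -0.5 -0.3] g 0.028
grip t 60.1 tcp [0.5883 0.0486 0.0426] q [-0.05  0.7   1.57  0.    0.87  1.54] F [-0.3  0.2  3.1] g 0.0137
push t 60.4 tcp [0.5884 0.0481 0.0426] q [-0.05  0.7   1.57  0.    0.87  1.53] F [0.  4.6 5. ] g 0.0134
push t 60.6 tcp [0.5884 0.0473 0.0426] q [-0.05  0.7   1.57  0.    0.87  1.53] F [-0.3  6.3  5.8] g 0.0132
push t 60.9 tcp [0.5884 0.0464 0.0426] q [-0.05  0.7   1.58  0.    0.87  1.53] F [-0.5  5.6  6. ] g 0.0132
push t 61.1 tcp [0.5884 0.0454 0.0426] q [-0.05  0.7   1.58  0.    0.87  1.53] F [0.1 6.3 5. ] g 0.0131
open t 61.7 tcp [0.5877 0.0442 0.0416] q [-0.05  0.7   1.58 -0.    0.87  1.53] F [ 0.2 -0.2  0. ] g 0.0279
 t 64.5 tcp [ 0.4005 -0.3493  0.2996] q [-0.86  0.32  1.43  0.    1.39  0.71] F [0.4 0.1 0.2] g 0.0281
top b 538 [ 0.587  -0.0125  0.0346] ((589.144775390625, -12.699180603027344), (40.42599105834961, 167.64102172851562), 89.02777862548828)
top eb 60 [0.5875 0.0453 0.0533] ((588.1610717773438, 45.157772064208984), (10.077303886413574, 57.38324737548828), 89.47479248046875)
top a 547 [0.5927 0.2005 0.0345] ((592.858642578125, 200.85940551757812), (45.10175704956055, 166.97010803222656), 0.6596838235855103)
top ea 78 [0.5364 0.2024 0.0521] ((535.5521240234375, 201.8141632080078), (59.93258285522461, 14.73156452178955), 88.88581085205078)
side b 489 [ 0.5857 -0.0075  0.0341] ((587.4824829101562, -11.511219024658203), (52.602294921875, 168.9902801513672), 88.63140869140625)
side eb 89 [0.5872 0.0478 0.0517] ((587.8612060546875, 46.51782989501953), (59.61870574951172, 21.428503036499023), 2.0974340438842773)
side a 656 [0.5914 0.2089 0.0344] ((592.2182006835938, 202.34310913085938), (44.154075622558594, 171.4359588623047), 0.12288682162761688)
side ea 87 [0.5351 0.2067 0.0523] ((535.233154296875, 203.88955688476562), (13.804036140441895, 61.574317932128906), 0.43699872493743896)
```

View pics/side5c.png

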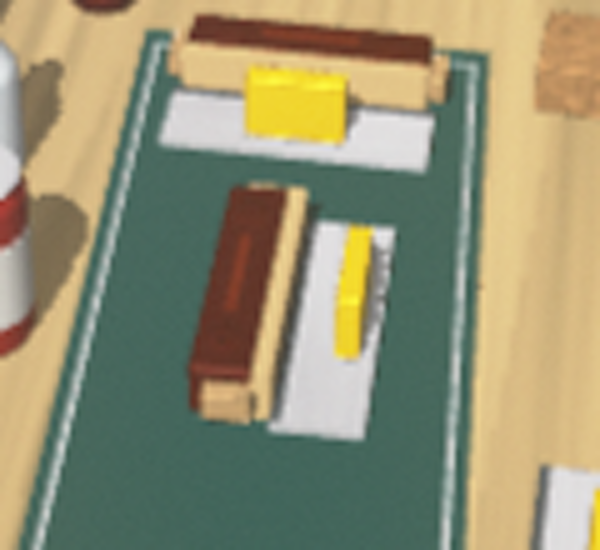

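View pics/top5.png

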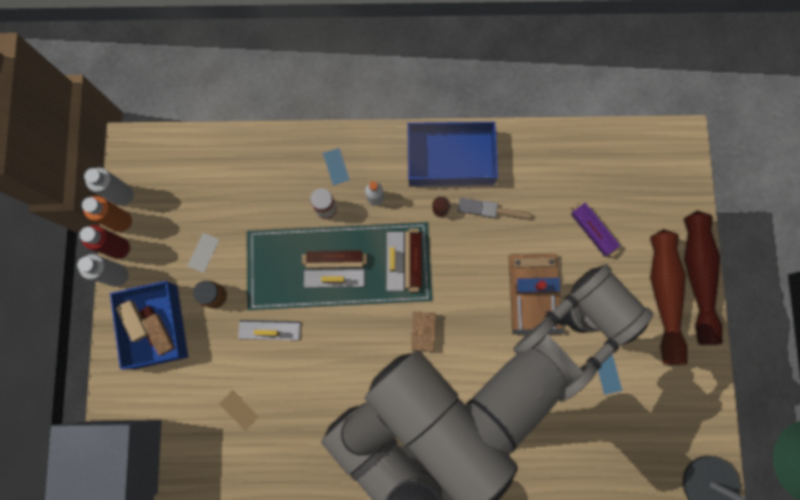

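Run:
```python
from h import *
f=np.load('/tmp/top5.npz');g=np.load('/tmp/top0.npz')
for k in (f,g):
    W=cloud('top',k['d']); P=W[(W[...,2]>.10)&(W[...,2]<.125)&(W[...,0]>.4)&(W[...,0]<.6)&(W[...,1]<-.3)&(W[...,1]>-.37)]; print(len(P),P.mean(0).round(4))
st(); r.finish_job()
```

```text
41 [ 0.5043 -0.3339  0.1122]
44 [ 0.5038 -0.3343  0.1114]
 t 64.7 tcp [ 0.4006 -0.3492  0.2996] q [-0.86  0.32  1.43  0.    1.39  0.71] F [0.3 0.8 0.7] g 0.0283
the job is handed in; nothing more can be done
```

I finished the job and handed it in at 64.7 s of the 208 s allowed.

**What I did**
- I slid the jaw about 82 mm open by its post and moved the rail to the mat, right way up with its pale face toward the robot. Then I slid the empty vise shut.
- Only one rail was already on the mat, so two rails needed straightedges. I set one against each rail's pale face and left the third unused where it lay.
- One of the straightedges I used was knocked about 3 cm aside during the run. I found it in the next pictures and used it for the moved rail.

**What the last checks showed**
- **Vise:** the post is back within 0.5 mm of its starting place, so the jaw is shut.
- **Flush fit:** in the final push each rail moved along with its straightedge, by about 5 mm and 3 mm. The handle-to-rail-centre distance came out at 56.8–58.1 mm, against 57 mm for a flush fit.
- **Alignment:** each straightedge is centred on its rail to within about 3 mm, and within about 0.03 rad on most readings. Two of the side-camera angles for the rail already there came out higher, at up to about 0.06 rad, because that camera also sees the side of the rail.
- **Bystanders:** none looked moved in the last picture.

**Where checks disagreed**
- My pixel-profile gap measurement, taken before the last push on each rail, gave 0.8 to 9 mm depending on the camera. It was too coarse to trust, so I relied on the second pushes and the depth data.
- The two cameras also differ by about 2 mm in absolute position.

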